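# Start the firing at the kiln control desk

## Task

Start the kiln firing at the grey control desk, pressing with the closed fingertips and in this order: tip the wide rocker (mains) fully over by pressing down its raised end, then tip the narrow rocker (firing mode) fully over in the same way, then press the round flat-topped button (start) right in, keep it in for at least two seconds and let it come up again. Leave the other controls (mushroom button, square key, bar-grip dial) as they are, press nothing out of turn, and do not pick up or shift any of the pottery and tools standing about.

Things in the scene. Friction and masses are not known exactly. Their poses are not given: they have to be found in the camera images.
- panel: Kiln control desk: fixed grey box, flat top 60 mm above the table. Origin on the table under the middle of its controls; x away from the robot (yaw within 0.3 rad), y left. Spans x -130..+170, y -170..+170 mm. Six controls, turned with it, in two rows (x -50, +50) of three (y -90, 0, +90 mm), in varying order; beyond x +88 mm a ledge with two small loose things
- mains_base: Frame of the wide rocker, black, 74 mm along x, 59 mm along y, side walls 10 mm high, end walls 6 mm. Origin: centre of its underside, on the desk's top; axes as the desk's
- mains (a joint): Wide (mains) rocker, pale grey, 60 mm along x, 44 mm wide, shallow V top, hinge along y 14 mm above the desk top. 0 (off): far (+x) end up, its tip 24 mm above the desk top; 0.4 rad (hard stop): far end down, that half nearly level, 13 mm above the desk top. Stays where left; 2 to 4 N near the raised end tip it. Over means above 0.3 rad
- mains_press (a point): Point on the top of the wide rocker's far, raised half, 24 mm from the hinge, midway across its width: press down here. Moves and tilts with the rocker
- mode_base: Frame of the narrow rocker, black, 74 mm along x, 39 mm along y, side walls 10 mm high, end walls 6 mm. Origin: centre of its underside, on the desk's top; axes as the desk's
- mode (a joint): Narrow (firing mode) rocker, pale grey, 60 mm long along x, 24 mm wide, otherwise as the wide one but the other way round: at 0 its near (-x, robot's side) end is up, at 0.4 rad (stop) that end is down. Same heights, 2 to 4 N, stays where it is left. Counts as over above 0.3 rad
- mode_press (a point): Point on the top of the narrow rocker's near, raised half, 24 mm from the hinge, midway across its width: press down here. Moves and tilts with the rocker
- start (a joint): Travel of the round flat-topped start button, 0 out to 0.006 m fully in; springs back. Starts to move at about 1.4 N, fully in at 4.5 N, then a hard stop. Counts as pressed beyond 0.004 m
- start_top (a point): Centre of the flat top of the start button: pale grey, 32 mm diameter, in a black round housing of 48 mm diameter and 10 mm height; top 22 mm above the desk's top when out
- stop (a joint): Travel of the mushroom-headed button, 0 out to 0.006 m in; springy. Must not be pressed (limit 0.0025 m)
- stop_top (a point): Top of the mushroom button: pale grey domed head of 44 mm diameter, top 36 mm above the desk's top. Leave alone
- test (a joint): Travel of the square key, 0 out to 0.006 m in; springy. Must not be pressed (limit 0.0025 m)
- test_top (a point): Centre of the top of the square key, pale grey, 28 mm square in a black 42 mm square housing, top 22 mm above the desk's top. Leave alone
- dial_mark (a point): Point on the rim of the round pale grey dial with a bar grip (40 mm diameter, under 50 mm high, turns easily about a vertical axis; set anywhere at the start). Leave alone: the point must not move by 5 mm
- dial_base: Base of the dial; origin at the centre of its underside on the desk's top
- test_cup: Small loose terracotta cup, 44 mm across, 42 mm high, on the desk's ledge; origin under its centre. Leave it standing
- cone_stand: Loose pale ceramic bar 30 x 90 x 12 mm with three 30 mm cones on it (42 mm high in all), on the desk's ledge; origin under its centre. Leave it standing
- grey_pot: Loose unfired dark grey pot, 84 mm across, 110 mm high, on the table left of the desk; origin under its centre. Leave it
- bowl: Loose terracotta bowl, 110 mm across, 50 mm high, on the table right of the desk; origin under its centre. Leave it
- brush: Loose brush lying on the table nearer the robot than the desk, to the left, under 30 mm high; leave it
- rib: Loose wooden rib (flat scraper) 50 x 100 x 8 mm, lying on the table right of the desk, beyond the bowl; leave it
- mallet: Loose wooden mallet lying on the table to the right of the desk, under 60 mm high; leave it

How it is judged:
On the way, in this order (a step that is already met when the one before it is completed fails the run):
1. the wide mains rocker is tipped fully over (value of joint mains above 0.3 rad), for 0.1 s.
2. then the narrow mode rocker is tipped fully over (value of joint mode above 0.3 rad), for 0.1 s.
3. then the round start button is pressed in and kept in for two seconds (value of joint start above 0.004 m and value of joint each of mains, mode above 0.3 rad), for 2 s.
4. then the start button is let out again (value of joint start below 0.001 m), for 0.1 s.
At the end, for the whole second after the job is handed in: Both rockers lie over (above 0.3 of 0.4 rad), the start, mushroom and square buttons are out (within 1 mm), the dial's mark is within 5 mm and every loose thing within 20 mm of where it began (value of joint each of mains, mode above 0.3 rad and value of joint each of start, stop, test below 0.001 m and not (distance of dial_mark from where it was at the start of the episode above 0.005 m) and not (distance of test_cup from where it was at the start of the episode above 0.02 m) and not (distance of cone_stand from where it was at the start of the episode above 0.02 m) and not (distance of grey_pot from where it was at the start of the episode above 0.02 m) and not (distance of bowl from where it was at the start of the episode above 0.02 m) and not (distance of brush from where it was at the start of the episode above 0.02 m) and not (distance of rib from where it was at the start of the episode above 0.02 m) and not (distance of mallet from where it was at the start of the episode above 0.02 m)); the robot touches nothing.
It fails at once if the narrow rocker is tipped over while the wide one is not yet over (value of joint mode above 0.2 rad and value of joint mains below 0.2 rad).
It fails at once if the start button is pressed before both rockers are over (value of joint start above 0.0025 m and value of joint any of mains, mode below 0.3 rad).
It fails at once if the mushroom button or the square key is pressed (value of joint any of stop, test above 0.0025 m).
It fails at once if the dial is turned (distance of dial_mark from where it was at the start of the episode above 0.005 m).
It fails at once if pottery or a tool standing about is pushed, lifted or carried by more than 20 mm (distance of any of test_cup, cone_stand, grey_pot, bowl, brush, rib, mallet from where it was at the start of the episode above 0.02 m).
It also fails if it takes over 45 s, if anything falls off the work surface, if the arm or the gripper's body presses on something with over 40 N, if the wrist force passes 120 N, or if a joint passes its speed limit or range.

## Robot

A 6-joint arm with a two-finger parallel gripper is mounted at the origin on the work surface. World frame = base frame: x ahead of the robot, y to its left, z up, the work surface at z = 0. Lengths are in m, angles in rad, forces in N, time in s.
With the tool pointing down it reaches from about 0.35 to 0.975 m from the base axis. Payload 4.9 kg.
Tool frame: the origin (TCP) lies at the very end of the fingers, on their centre line; the grasp point (between the pads) lies 19 mm behind it (ctrl.grip_point_offset is the distance from the TCP to the grasp point, in m); z points along the fingers, y is the line along which they close (so a half turn about z gives the same grasp; the last joint's range is limited). The gripper opens to 85 mm and grips with 20 to 120 N. Pads are 22 mm wide; open, the fingers measure 114 mm over their backs; the gripper's body (76 mm by 85 mm) begins 54 mm behind the grasp point. The pads swing forward as they close: fully open they stand 13 mm farther back than shut.
Start: joints at [1.063, 0.053, 1.613, -0, 1.476, -0.119], TCP at [0.237, 0.578, 0.203] pointing down, gripper open.
Joint ranges: [-3.01, 3.01], [-1.01, 2.22], [0.06, 2.58], [-1.02, 4.17], [0.09, 2.62], [-3.14, 3.14]. Speed limits (rad/s): [2.57, 2.57, 3.14, 3.14, 3.14, 3.14].

## Interface

Orientations are given as a rotation vector (axis times angle).
In Python, from station import ctrl gives the robot as it stands.
- The arm moves only by the tool send_rows, never from a script. Its argument "rows" is a list of rows, each a list of 3 entries, a list of its own where there are three numbers: the finger opening in cm, from 0 to 8.54, then the shift along the tool's x, y, z in cm, then the turn about the tool's z in degrees. A call has 1 to 10 rows; each row shifts and turns the commanded pose from where the row before left it, along the tool's axes as they then stand; what a row does not reach is not made up. A row lasts 1/8 s, in which the tool goes at most 62.5 mm and 10.7 degrees, less where a joint would pass 70% of its speed; a pose out of reach is approached as far as the arm can. A call with a gripper value outside its range is refused whole. The fingers move at their own pace and stop on an object; "newtons" is the grip in N (left out, the last holds). Time passes only in rows, so rows that do not move let the fingers close. It gives the time, the measured TCP pose, the force, the opening and the grip force at its end, in the units of the state.
- ctrl.get_obs(): the state, without advancing time (a new reading comes with each control period).
- ctrl.get_image(name): name is "scene" or "side" or "wrist"; returns a dict with "frame" (480x640x3 uint8, red, green, blue), "range_z" (480x640 float32, m along the optical axis (not along the pixel's ray), 0 where there is no reading), "fx", "fy", "cx", "cy" (pixels), "cam_to_world" (4x4, takes a point from camera to world coordinates). Camera axes: x right, y down, z forward; pixel columns grow to the right and rows downward; lengths in m; the calibration is good to about 2 mm. A picture is of the moment at which its call begins.
- ctrl.finish_job(): hands the job in; it is judged then, once.
The state is a dict: "t": time; "q": joint angles; "dq": joint speeds; "effort": joint torques, N m; "tool_pos": TCP position; "tool_rot": TCP orientation; "contact_force": force on the tool from outside, world axes, zero at the start; "wrist_torque": the same for the moment, N m; "opening": finger opening in m; "grip_force": force on a finger pad.
Only numpy, scipy, OpenCV 4.12 (cv2) and the standard library are available. Lean on these libraries where they do the work, as an engineer would, in place of code of your own. Each camera call takes 0.05 s, during which the arm holds its last target. There are 200 camera calls.

## Working session

There is one attempt and no reset: what is moved stays moved. The work goes in short steps, Python scripts to look and compute and a tool call to move; the robot and the scene stay as the last step left them, time stands still between calls to the robot, and variables do not carry over. Pictures are saved under pics/ and viewed, at most 10 in all, crops included, and the job is handed in when it is done.

Besides the shell and the picture viewer there is one more tool, called after "Call:" by a JSON object that holds its "api" and its "payload", one argument or row to a line. send_rows: Moves the arm, as the interface text tells. Its arguments: {"type":"object","properties":{"rows":{"type":"array","items":{"type":"array"}},"newtons":{"type":"number"}},"required":["rows"]}

```bash
mkdir -p pics
cat > h.py <<'E'
import numpy as np, cv2
from station import ctrl
def world(im):
    z=im["range_z"]; v,u=np.mgrid[:480,:640]
    p=np.stack([(u-im["cx"])/im["fx"]*z,(v-im["cy"])/im["fy"]*z,z],-1)
    T=np.array(im["cam_to_world"]); return p@T[:3,:3].T+T[:3,3]
def save(im,n): cv2.imwrite(n,im["frame"][...,::-1])
E
python3 - <<'E'
from h import *
o=ctrl.get_obs(); print(o["tool_pos"],o["tool_rot"],o["t"])
for n in("scene","side"):
    im=ctrl.get_image(n); save(im,f"pics/{n}0.png"); np.savez(f"{n}0.npz",**im)
    P=world(im); m=(abs(P[...,2]-.06)<.004)&(im["range_z"]>0); print(n,np.array(im["cam_to_world"])[:3,3],m.sum(),P[m].min(0),P[m].max(0))
E
```

```text
[0.23658923 0.57777092 0.20198605] [-6.06747246e-01 -3.08178692e+00  3.02844815e-03] 0.0
scene [ 1.00104113 -0.09919659  0.91529709] 21803 [-0.00873924 -0.72174062  0.05600043] [0.93943101 0.72468837 0.06399885]
side [ 0.23219872 -0.79856835  0.7299883 ] 11052 [-0.27557214 -0.56267571  0.05600294] [2.45622301 2.35012796 0.06399544]
```

View pics/scene0.png

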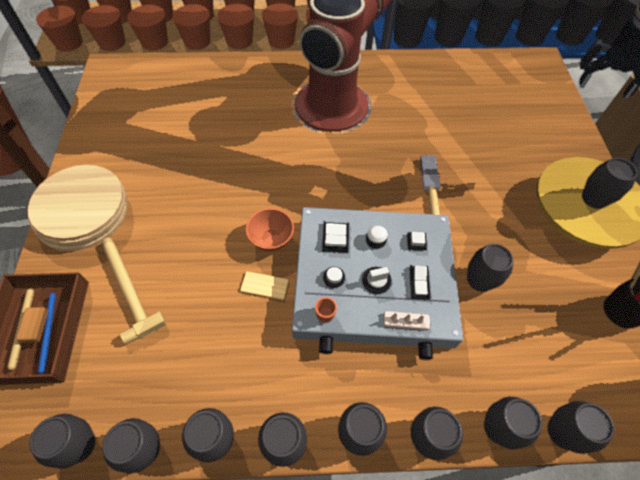

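View pics/side0.png

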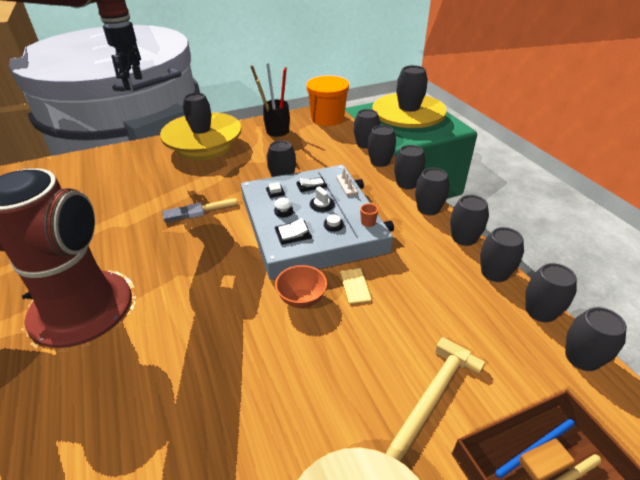

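The scene view has the robot at the top, so +x is down the image and +y is right. Near row: wide rocker (336,236), mushroom (377,235), square key (417,240). Far row: start (334,276), dial (377,277), narrow rocker (421,281). The side view shows the same layout. Next I'll measure the centres.

```bash
cat >> h.py <<'E'
def ray(im,u,v,h):
    T=np.array(im["cam_to_world"]); d=T[:3,:3]@[(u-im["cx"])/im["fx"],(v-im["cy"])/im["fy"],1]
    return T[:3,3]+d*(h-T[2,3])/d[2]
E
python3 - <<'E'
from h import *
im=dict(np.load("scene0.npz")); P=world(im); f=im["frame"]
# desk corners on the top plane
hsv=cv2.cvtColor(f,cv2.COLOR_RGB2HSV)
top=((abs(P[...,2]-.06)<.008)&(P[...,0]>.3)&(P[...,0]<.9)&(abs(P[...,1])<.4)&(hsv[...,1]<90)).astype(np.uint8)
top=cv2.morphologyEx(top,cv2.MORPH_OPEN,np.ones((3,3)))
n,l,s,c=cv2.connectedComponentsWithStats(top); k=1+s[1:,4].argmax()
pts=P[np.isin(l,[i for i in range(1,n) if s[i,4]>300])]
print("topz",np.median(pts[:,2])); r=cv2.minAreaRect(pts[:,:2].astype(np.float32)); print(r)
w=((f.min(-1)>175)&(hsv[...,1]<40)).astype(np.uint8); w[:205]=0; w[340:]=0; w[:,:290]=0; w[:,470:]=0
n,l,s,c=cv2.connectedComponentsWithStats(w)
for i in range(1,n):
    if s[i,4]>25:
        q=P[l==i]; print(c[i].round(1),s[i],"P",np.median(q,0).round(4),"zmax",q[:,2].max().round(4),"ray80",ray(im,*c[i],.08).round(4))
E
```

```text
topz 0.05930340804002121
((0.5675344467163086, 0.062075838446617126), (0.3409735858440399, 0.302071213722229), 84.5134048461914)
[308.  211.2] [304 209   9   6  36] P [ 0.4159 -0.0808  0.0599] zmax 0.0624 ray80 [ 0.4295 -0.0811  0.08  ]
[309.5 228.9] [302 215  16  30 185] P [ 0.4631 -0.0788  0.0592] zmax 0.9153 ray80 [ 0.4767 -0.0793  0.08  ]
[379.3 232. ] [371 221  18  21 229] P [0.4971 0.0715 0.0922] zmax 0.9153 ray80 [0.4895 0.0737 0.08  ]
[335.4 233.4] [326 223  20  21 398] P [ 0.4859 -0.023   0.074 ] zmax 0.9153 ray80 [ 0.4901 -0.0229  0.08  ]
[417.9 236.6] [412 231  13  12 147] P [0.5044 0.157  0.081 ] zmax 0.9153 ray80 [0.5039 0.1571 0.08  ]
[371.  262.3] [366 259  10   8  26] P [0.5527 0.0512 0.0587] zmax 0.0633 ray80 [0.5638 0.0476 0.08  ]
[380.1 270.6] [371 264  19  12 112] P [0.5962 0.0613 0.1028] zmax 0.9153 ray80 [0.584  0.0646 0.08  ]
[420.5 278.9] [415 264  12  30 332] P [0.6033 0.1477 0.0745] zmax 0.086 ray80 [0.6058 0.1462 0.08  ]
[334.1 273.5] [327 267  15  14 164] P [ 0.5888 -0.0318  0.0812] zmax 0.9153 ray80 [ 0.5877 -0.0318  0.08  ]
[379.5 282.4] [372 279  15   7  66] P [0.6079 0.0622 0.0731] zmax 0.0757 ray80 [0.611  0.0605 0.08  ]
[435.6 323.7] [385 310  77  29 701] P [0.6977 0.1758 0.0599] zmax 0.9153 ray80 [0.7032 0.1602 0.08  ]
```

Call:
{"api": "send_rows", "payload": {
  "rows": [
    [0,[0,0,0],-8.5],
    [0,[0,0,0],-8.4],
    [0,[0,0,0],0]
  ],
  "newtons": 30
}}

```text
t: 0.48
tool_pos: [0.2368, 0.578, 0.2025]
tool_rot: [-0.15, -3.138, 0.002]
contact_force: [-0.2, 0.3, -0.2]
opening: 0.0321
grip_force: 0.0
```

```bash
cat >> h.py <<'E'
from scipy.spatial.transform import Rotation as R
def delta(p):
    o=ctrl.get_obs(); M=R.from_rotvec(o["tool_rot"]).as_matrix()
    print("t",o["t"],"tcp",np.round(o["tool_pos"],4),"open",o["opening"],"yaxis deg",np.degrees(np.arctan2(M[1,1],M[0,1])).round(2),"tool shift cm",(M.T@(np.array(p)-o["tool_pos"])*100).round(2))
E
python3 -c "
from h import *
delta([.511,-.024,.20])"
```

```text
t 0.475 tcp [0.2368 0.578  0.2025] open 0.03213427499334112 yaxis deg 84.52 tool shift cm [-33.04 -57.31   0.3 ]
```

Call:
{"api": "send_rows", "payload": {
  "rows": [
    [0,[-3,-5.2,0],0],
    [0,[-3,-5.2,0],0],
    [0,[-3,-5.2,0],0],
    [0,[-3,-5.2,0],0],
    [0,[-3,-5.2,0],0],
    [0,[-3,-5.2,0],0],
    [0,[-3,-5.2,0],0],
    [0,[-3,-5.2,0],0],
    [0,[-3,-5.2,0],0],
    [0,[-3,-5.2,0],0]
  ]
}}

```text
t: 1.72
tool_pos: [0.4873, 0.0306, 0.2033]
tool_rot: [0.152, 3.137, 0.0]
contact_force: [-0.1, 0.5, 0.3]
opening: 0.0002
grip_force: 0.0
```

Call:
{"api": "send_rows", "payload": {
  "rows": [
    [0,[-3,-5.2,0],0],
    [0,[0,0,0],0],
    [0,[0,0,0],0]
  ]
}}

```text
t: 2.1
tool_pos: [0.5115, -0.022, 0.2028]
tool_rot: [-0.15, -3.137, -0.001]
contact_force: [-0.5, 0.4, 0.2]
opening: -0.0
grip_force: 0.0
```

Run:
```python
from h import *
delta([.511,-.024,.20])
im=ctrl.get_image("wrist"); save(im,"pics/w1.png"); np.savez("w1.npz",**im)
P=world(im)
f=im["frame"]; hsv=cv2.cvtColor(f,cv2.COLOR_RGB2HSV)
w=((f.min(-1)>175)&(hsv[...,1]<40)).astype(np.uint8)
n,l,s,c=cv2.connectedComponentsWithStats(w)
for i in range(1,n):
    if s[i,4]>200:
        q=P[l==i]; print(c[i].round(1),s[i],"P",np.median(q,0).round(4),"ray82",ray(im,*c[i],.082).round(4))
```

```text
t 2.1 tcp [ 0.5115 -0.022   0.2028] open -3.132026235570025e-05 yaxis deg 84.51 tool shift cm [ 0.03 -0.21  0.28]
[425.4 189.3] [  231   104   366   216 47158] P [0.4872 0.0915 0.0609] ray82 [0.4932 0.0744 0.082 ]
[316.3 192.4] [ 292  160   49   66 3181] P [ 0.4878 -0.0219  0.0753] ray82 [ 0.4867 -0.0218  0.082 ]
[405.2 282.5] [389 275  36  18 359] P [0.584  0.0556 0.0748] ray82 [0.5806 0.0543 0.082 ]
[370.3 312.4] [357 305  29  14 254] P [0.6213 0.0216 0.0609] ray82 [0.6091 0.0194 0.082 ]
[488.6 337.4] [ 433  324   93   38 1531] P [0.6614 0.1504 0.0608] ray82 [0.6481 0.1358 0.082 ]
```

View pics/w1.png

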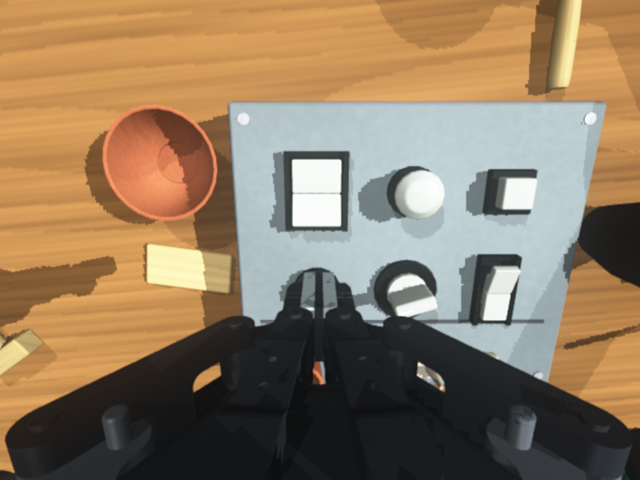

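The wrist view shows the wide rocker at (316,192). Its centre of (0.488, -0.022) is within 1 mm of the desk fit, so the tool is already over the raised far half. Going down.

Call:
{"api": "send_rows", "payload": {
  "rows": [
    [0,[0,-0.2,5],0],
    [0,[0,0,5],0],
    [0,[0,0,1.2],0],
    [0,[0,0,0.8],0],
    [0,[0,0,0.4],0],
    [0,[0,0,0.4],0],
    [0,[0,0,0],0]
  ]
}}

```text
t: 3.02
tool_pos: [0.5121, -0.0242, 0.0759]
tool_rot: [0.147, 3.137, -0.0]
contact_force: [0.7, 0.8, 0.1]
opening: -0.0003
grip_force: 0.0
```

Call:
{"api": "send_rows", "payload": {
  "rows": [
    [0,[0,0,0.2],0],
    [0,[0,0,0.2],0],
    [0,[0,0,0],0]
  ]
}}

```text
t: 3.4
tool_pos: [0.5115, -0.0241, 0.071]
tool_rot: [-0.147, -3.138, -0.0]
contact_force: [-0.8, -0.2, -0.1]
opening: -0.0002
grip_force: 0.0
```

Call:
{"api": "send_rows", "payload": {
  "rows": [
    [0,[0,0,0.15],0],
    [0,[0,0,0.15],0],
    [0,[0,0,0],0]
  ]
}}

```text
t: 3.78
tool_pos: [0.5115, -0.024, 0.068]
tool_rot: [-0.147, -3.138, -0.0]
contact_force: [0.5, -0.7, 0.4]
opening: 0.0003
grip_force: 0.0
```

Run:
```python
from h import *
a=ctrl.get_image("wrist"); b=ctrl.get_image("side"); print(ctrl.get_obs()["contact_force"])
s=cv2.resize(b["frame"][150:290,220:420],(640,448)); cv2.imwrite("pics/c2.png",np.hstack([cv2.resize(a["frame"],(400,300)),cv2.resize(s,(400,300))])[...,::-1])
```

```text
[0.81135077 0.16219354 0.32148201]
```

View pics/c2.png

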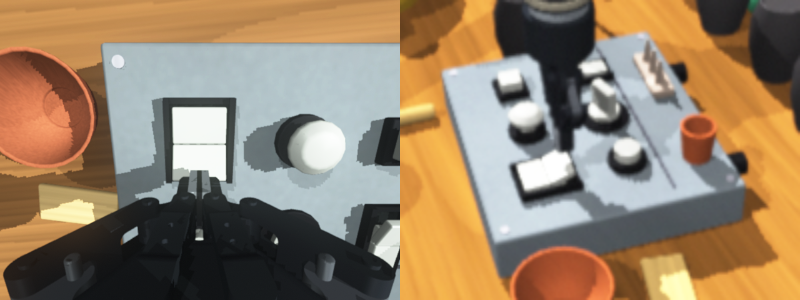

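The rocker is still up in both views, with the fingertip near its far edge, and no force is reported. I'll measure the fingertip in the images.

Run:
```python
from h import *
o=ctrl.get_obs(); print(o["tool_pos"])
for n in("wrist","side","scene"):
    im=ctrl.get_image(n); P=world(im); f=im["frame"]; ok=(im["range_z"]>0)
    near=ok&(abs(P[...,0]-.51)<.05)&(abs(P[...,1]+.024)<.05)
    dark=near&(f.max(-1)<110)&(P[...,2]>.074)&(P[...,2]<.15)
    q=P[dark]; print(n,dark.sum())
    for lo in np.arange(.074,.11,.004):
        s=q[(q[:,2]>=lo)&(q[:,2]<lo+.004)]
        if len(s): print(" z",lo.round(3),len(s),s.min(0).round(3),s.max(0).round(3))
    wh=near&(f.min(-1)>175)&(P[...,2]>.066); q=P[wh]
    for lo in np.arange(.45,.53,.008):
        s=q[(q[:,0]>=lo)&(q[:,0]<lo+.008)&(abs(q[:,1]+.024)<.02)]
        if len(s): print(" rocker x",lo.round(3),len(s),np.median(s[:,2]).round(4))
a=ctrl.get_image("wrist")["frame"][200:440,200:440]; b=ctrl.get_image("side")["frame"][190:250,260:340]
cv2.imwrite("pics/c3.png",np.hstack([cv2.resize(a,(400,400)),cv2.resize(b,(400,400),interpolation=cv2.INTER_CUBIC)])[...,::-1])
```

```text
[ 0.51166205 -0.0240445   0.06817195]
wrist 5204
 z 0.102 56 [ 0.5   -0.036  0.103] [ 0.506 -0.012  0.106]
 z 0.106 131 [ 0.5   -0.037  0.106] [ 0.506 -0.011  0.11 ]
 rocker x 0.458 906 0.0736
 rocker x 0.466 1196 0.074
 rocker x 0.474 1178 0.0744
 rocker x 0.482 1142 0.0748
 rocker x 0.49 1306 0.0771
 rocker x 0.498 1324 0.0801
 rocker x 0.506 829 0.0825
 rocker x 0.514 88 0.0841
side 104
 z 0.074 1 [ 0.511 -0.049  0.077] [ 0.511 -0.049  0.077]
 z 0.078 1 [ 0.514 -0.048  0.078] [ 0.514 -0.048  0.078]
 z 0.094 1 [ 0.514 -0.032  0.096] [ 0.514 -0.032  0.096]
 z 0.098 2 [ 0.511 -0.034  0.099] [ 0.52  -0.03   0.102]
 z 0.102 5 [ 0.505 -0.037  0.102] [ 0.518 -0.034  0.105]
 z 0.106 13 [ 0.502 -0.04   0.107] [ 0.52 -0.03  0.11]
 rocker x 0.458 29 0.0721
 rocker x 0.466 36 0.0725
 rocker x 0.474 38 0.0728
 rocker x 0.482 37 0.0733
 rocker x 0.49 43 0.076
 rocker x 0.498 45 0.079
 rocker x 0.506 33 0.0816
 rocker x 0.514 4 0.0821
 rocker x 0.522 1 0.0661
scene 195
 z 0.074 6 [ 0.517 -0.043  0.075] [ 0.52  -0.008  0.077]
 z 0.078 8 [ 0.518 -0.045  0.078] [ 0.523 -0.004  0.081]
 z 0.082 1 [ 0.521 -0.028  0.083] [ 0.521 -0.028  0.083]
 z 0.102 2 [ 0.517 -0.033  0.106] [ 0.522 -0.027  0.106]
 z 0.106 6 [ 0.518 -0.035  0.107] [ 0.524 -0.015  0.109]
 rocker x 0.474 6 0.073
 rocker x 0.482 9 0.0732
 rocker x 0.49 13 0.076
 rocker x 0.498 12 0.0773
 rocker x 0.506 26 0.0811
 rocker x 0.514 23 0.0836
 rocker x 0.522 7 0.104
```

View pics/c3.png

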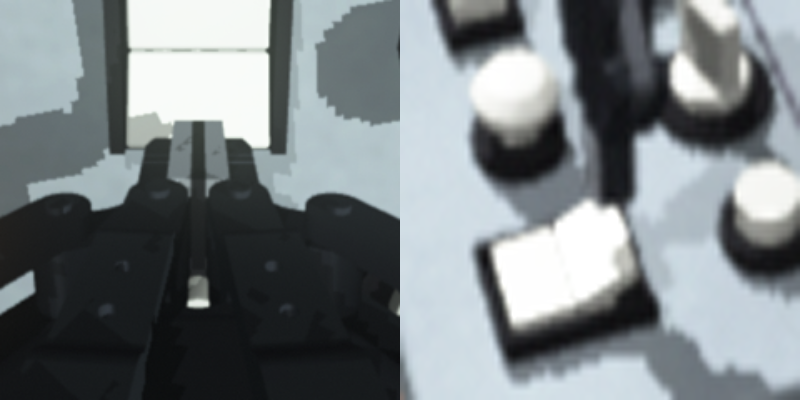

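Run:
```python
from h import *
im=ctrl.get_image("wrist"); P=world(im); f=im["frame"]
for v in range(264,300,3): print(v,[(f[v,u].tolist(),P[v,u].round(3).tolist()) for u in (311,326)])
im=ctrl.get_image("side"); P=world(im); f=im["frame"]
for v in range(205,226,2): print(v,[(u,f[v,u].tolist(),P[v,u].round(3).tolist()) for u in (319,321,323)])
```

```text
264 [([249, 251, 248], [0.504, -0.027, 0.08]), ([248, 251, 249], [0.505, -0.02, 0.08])]
267 [([249, 251, 248], [0.506, -0.027, 0.081]), ([248, 251, 249], [0.506, -0.02, 0.082])]
270 [([249, 252, 249], [0.507, -0.028, 0.082]), ([249, 252, 249], [0.508, -0.02, 0.082])]
273 [([128, 139, 139], [0.5, -0.026, 0.103]), ([128, 139, 139], [0.501, -0.02, 0.103])]
276 [([124, 135, 136], [0.5, -0.026, 0.107]), ([125, 136, 137], [0.501, -0.02, 0.107])]
279 [([123, 134, 136], [0.5, -0.026, 0.109]), ([125, 136, 137], [0.5, -0.02, 0.11])]
282 [([121, 132, 133], [0.5, -0.026, 0.113]), ([123, 135, 136], [0.501, -0.02, 0.113])]
285 [([101, 111, 111], [0.5, -0.026, 0.115]), ([122, 134, 135], [0.501, -0.02, 0.115])]
288 [([121, 131, 133], [0.5, -0.026, 0.119]), ([122, 133, 135], [0.501, -0.02, 0.119])]
291 [([120, 131, 133], [0.5, -0.026, 0.122]), ([121, 131, 133], [0.501, -0.02, 0.121])]
294 [([119, 130, 132], [0.5, -0.026, 0.124]), ([121, 132, 134], [0.501, -0.02, 0.124])]
297 [([119, 130, 132], [0.5, -0.026, 0.126]), ([120, 131, 133], [0.501, -0.02, 0.126])]
205 [(319, [141, 143, 137], [0.582, 0.042, 
[... 836 characters left out ...]
9, 0.011, 0.06]), (321, [173, 188, 195], [0.573, 0.007, 0.062]), (323, [176, 189, 195], [0.579, 0.009, 0.059])]
219 [(319, [175, 186, 196], [0.567, 0.006, 0.059]), (321, [173, 185, 195], [0.572, 0.004, 0.058]), (323, [171, 183, 192], [0.576, 0.003, 0.058])]
221 [(319, [177, 189, 197], [0.563, -0.003, 0.06]), (321, [176, 188, 196], [0.568, -0.004, 0.06]), (323, [155, 164, 173], [0.572, -0.007, 0.06])]
223 [(319, [175, 187, 195], [0.561, -0.009, 0.059]), (321, [175, 188, 196], [0.565, -0.012, 0.06]), (323, [129, 138, 146], [0.569, -0.013, 0.059])]
225 [(319, [173, 186, 196], [0.558, -0.016, 0.059]), (321, [183, 195, 205], [0.562, -0.018, 0.059]), (323, [134, 144, 151], [0.563, -0.027, 0.065])]
```

The fingertip shows at z ≈ 0.102 while the TCP reads 0.068. x and y agree, so the real tip is about 33 mm higher than reported. I'll use that offset and go down by force.

Call:
{"api": "send_rows", "payload": {
  "rows": [
    [0,[0,0,0.7],0],
    [0,[0,0,0.6],0],
    [0,[0,0,0.3],0],
    [0,[0,0,0],0]
  ]
}}

```text
t: 4.72
tool_pos: [0.5115, -0.0241, 0.0519]
tool_rot: [-0.147, -3.137, -0.0]
contact_force: [0.4, -0.1, -0.3]
opening: 0.0
grip_force: 0.1
```

Call:
{"api": "send_rows", "payload": {
  "rows": [
    [0,[0,0,0.2],0],
    [0,[0,0,0.2],0],
    [0,[0,0,0],0]
  ]
}}

```text
t: 5.1
tool_pos: [0.5116, -0.0241, 0.0481]
tool_rot: [-0.147, -3.138, 0.0]
contact_force: [0.8, -0.1, 0.6]
opening: -0.0
grip_force: 0.4
```

Call:
{"api": "send_rows", "payload": {
  "rows": [
    [0,[0,0,0.2],0],
    [0,[0,0,0.2],0],
    [0,[0,0,0],0]
  ]
}}

```text
t: 5.48
tool_pos: [0.5118, -0.0241, 0.0449]
tool_rot: [-0.147, -3.138, 0.0]
contact_force: [-2.0, 0.1, 5.9]
opening: -0.0002
grip_force: 3.1
```

Call:
{"api": "send_rows", "payload": {
  "rows": [
    [0,[0,0,0.2],0],
    [0,[0,0,0.1],0],
    [0,[0,0,0],0]
  ]
}}

```text
t: 5.85
tool_pos: [0.5119, -0.0241, 0.0447]
tool_rot: [-0.147, -3.136, 0.0]
contact_force: [-9.9, 1.5, 21.5]
opening: -0.0004
grip_force: 10.7
```

Run:
```python
from h import *
im=ctrl.get_image("wrist"); P=world(im); f=im["frame"]; save(im,"pics/w4.png")
wh=(f.min(-1)>175)&(abs(P[...,1]+.022)<.018); q=P[wh]
for lo in np.arange(.45,.53,.008):
    s=q[(q[:,0]>=lo)&(q[:,0]<lo+.008)]
    if len(s): print(lo.round(3),len(s),np.median(s[:,2]).round(4))
p=P[(abs(P[...,0]-.5005)<.003)&(abs(P[...,1]+.024)<.01)&(f.max(-1)<160)]; print("tip z",p[:,2].min())
```

```text
0.45 286 0.0794
0.458 1749 0.0839
0.466 1554 0.0815
0.474 1399 0.0786
0.482 1289 0.0756
0.49 1314 0.0746
0.498 1011 0.0742
0.506 286 0.0739
0.514 85 0.0735
tip z 0.07738002867094307
```

View pics/w4.png

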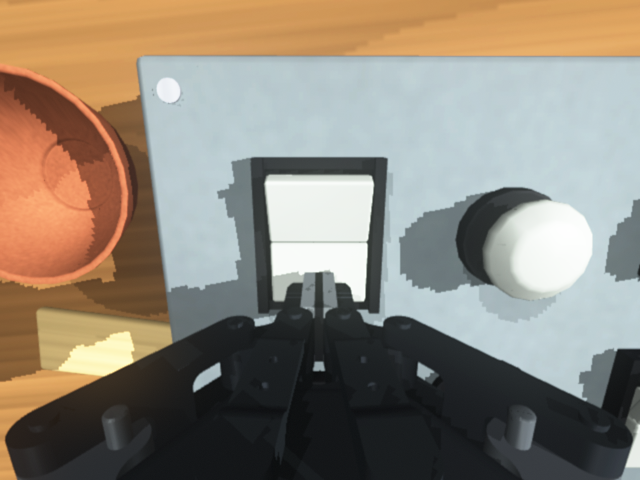

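The rocker is over: its near end now stands at 0.084 and the far half is level at 0.074. Contact puts the true tip about 28 mm above the reported TCP. Now up and across to the narrow rocker.

Call:
{"api": "send_rows", "payload": {
  "rows": [
    [0,[0,0,-2],0],
    [0,[0,0,-5],0],
    [0,[0,0,-2.5],0],
    [0,[-1.8,6,0],0],
    [0,[-1.8,6,0],0],
    [0,[-1.7,6,0],0],
    [0,[0,0,0],0],
    [0,[0,0,0],0]
  ]
}}

```text
t: 6.9
tool_pos: [0.5805, 0.1498, 0.1352]
tool_rot: [-0.146, -3.136, 0.001]
contact_force: [0.2, -0.4, 0.8]
opening: 0.0002
grip_force: 0.0
```

Run:
```python
from h import *
delta([.582,.150,.06])
im=ctrl.get_image("wrist"); P=world(im); f=im["frame"]; save(im,"pics/w5.png")
w=((f.min(-1)>195)&(P[...,2]>.068)).astype(np.uint8)
n,l,s,c=cv2.connectedComponentsWithStats(w)
for i in range(1,n):
    if s[i,4]>150:
        q=P[l==i]; print(c[i].round(1),s[i],"P",np.median(q,0).round(4),q.min(0).round(3),q.max(0).round(3))
for n in ("scene",):
    im=ctrl.get_image(n); P=world(im); f=im["frame"]; d=(P[...,2]>.09)&(P[...,2]<.118)&(abs(P[...,0]-.6)<.1)&(P[...,1]>.2)&(P[...,1]<.4); q=P[d]; print("pot",len(q),q.min(0),q.max(0))
```

```text
t 6.9 tcp [0.5805 0.1498 0.1352] open 0.00018103709268819145 yaxis deg 84.66 tool shift cm [-0.17  0.04  7.52]
[ 50.1 125.4] [   0   80   96   94 6464] P [ 0.4853 -0.0197  0.0762] [ 0.458 -0.046  0.069] [0.519 0.156 0.307]
[179.5 125.5] [ 147   93   66   68 3338] P [0.4956 0.0722 0.0945] [0.475 0.051 0.071] [0.517 0.156 0.307]
[319.7 128.4] [ 299  107   42   44 1824] P [0.5048 0.1573 0.0828] [0.491 0.143 0.08 ] [0.519 0.171 0.307]
[319.5 251.7] [ 303  232   33   46 1262] P [0.5889 0.1496 0.0801] [0.514 0.136 0.072] [0.613 0.162 0.307]
[203.9 260.7] [175 244  52  49 929] P [0.5864 0.0641 0.075 ] [0.514 0.041 0.07 ] [0.616 0.156 0.307]
[ 74.5 266.4] [  50  251   52   33 1261] P [ 0.5835 -0.0279  0.0829] [ 0.514 -0.047  0.071] [0.595 0.156 0.307]
[319.2 372.6] [314 362  11  21 203] P [0.692  0.1393 0.0735] [0.685 0.136 0.072] [0.706 0.143 0.091]
pot 1000 [0.5412719  0.26627744 0.0900092 ] [0.61292848 0.34122516 0.11258417]
```

View pics/w5.png

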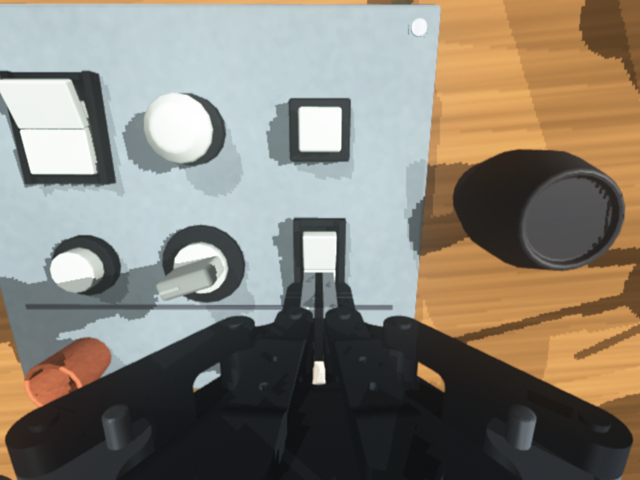

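The narrow rocker is at (320,250), with its raised end just ahead of the fingertips. The key centre fits the desk model within 1 mm, the wide rocker is still over, and the pot is 116 mm away. Pressing.

Call:
{"api": "send_rows", "payload": {
  "rows": [
    [0,[0,0,4],0],
    [0,[0,0,3],0],
    [0,[0,0,0.8],0],
    [0,[0,0,0.4],0],
    [0,[0,0,0.4],0],
    [0,[0,0,0.4],0],
    [0,[0,0,0.2],0],
    [0,[0,0,0],0],
    [0,[0,0,0],0]
  ]
}}

```text
t: 8.12
tool_pos: [0.5821, 0.1499, 0.0451]
tool_rot: [0.147, 3.136, 0.0]
contact_force: [0.5, -1.3, 4.5]
opening: -0.0004
grip_force: 2.2
```

Call:
{"api": "send_rows", "payload": {
  "rows": [
    [0,[0,0,0.2],0],
    [0,[0,0,0],0],
    [0,[0,0,-2],0],
    [0,[0,0,-5],0],
    [0,[0,0,-2.4],0],
    [0,[-0.8,-6,0],0],
    [0,[-0.8,-6,0],0],
    [0,[-0.7,-6,0],0],
    [0,[0,0,0],0],
    [0,[0,0,0],0]
  ]
}}

```text
t: 9.38
tool_pos: [0.5871, -0.0311, 0.1361]
tool_rot: [-0.148, -3.138, -0.001]
contact_force: [-0.5, 0.7, 0.7]
opening: -0.0003
grip_force: 0.0
```

Run:
```python
from h import *
delta([.5877,-.0316,.06])
a=ctrl.get_image("scene"); P=world(a); f=a["frame"]
o=np.array([.5465,.0628]); ex=np.array([.9954,-.0955]); ey=np.array([.0955,.9954])
d=P[...,:2]-o; X=d@ex; Y=d@ey
for nm,cx,cy,hw in(("mains",-.05,-.09,.015),("mode",.05,.09,.008)):
    for lo in np.arange(-.028,.028,.008):
        m=(abs(Y-cy)<hw)&(X-cx>=lo)&(X-cx<lo+.008)&(P[...,2]<.1); print(nm,lo.round(3),m.sum(),np.median(P[m][:,2]).round(4) if m.any() else "")
b=ctrl.get_image("wrist")
cv2.imwrite("pics/c6.png",np.hstack([cv2.resize(b["frame"],(400,300)),cv2.resize(f[195:345,280:480],(400,300))])[...,::-1])
```

```text
t 9.375 tcp [ 0.5871 -0.0311  0.1361] open -0.00026759086712611983 yaxis deg 84.59 tool shift cm [-0.07 -0.05  7.61]
mains -0.028 0 
mains -0.02 0 
mains -0.012 0 
mains -0.004 0 
mains 0.004 2 0.0721
mains 0.012 0 
mains 0.02 1 0.059
mode -0.028 23 0.0729
mode -0.02 26 0.0725
mode -0.012 26 0.0732
mode -0.004 22 0.0731
mode 0.004 23 0.0757
mode 0.012 23 0.0793
mode 0.02 37 0.0794
```

View pics/c6.png

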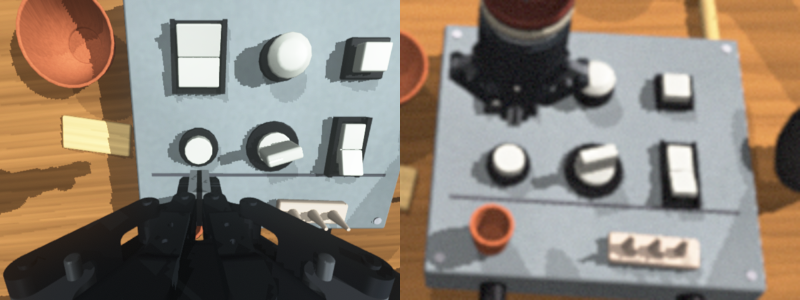

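Both rockers are over. The narrow one's near half is level at 0.073 and its far end is up. The fingers are over the start button, seen at (198,150) in the left half. Pressing start.

Call:
{"api": "send_rows", "payload": {
  "rows": [
    [0,[0,0,4],0],
    [0,[0,0,3],0],
    [0,[0,0,0.8],0],
    [0,[0,0,0.4],0],
    [0,[0,0,0.4],0],
    [0,[0,0,0.4],0],
    [0,[0,0,0.2],0],
    [0,[0,0,0],0],
    [0,[0,0,0],0]
  ]
}}

```text
t: 10.6
tool_pos: [0.5885, -0.0311, 0.0477]
tool_rot: [0.147, 3.136, 0.001]
contact_force: [-6.3, 3.0, 14.1]
opening: -0.0002
grip_force: 6.9
```

14 N at z 0.0477 means the button is on its hard stop. Hold for more than 2 s, then release.

Call:
{"api": "send_rows", "payload": {
  "rows": [
    [0,[0,0,0],0],
    [0,[0,0,0],0],
    [0,[0,0,0],0],
    [0,[0,0,0],0],
    [0,[0,0,0],0],
    [0,[0,0,0],0],
    [0,[0,0,0],0],
    [0,[0,0,0],0],
    [0,[0,0,0],0],
    [0,[0,0,0],0]
  ]
}}

```text
t: 11.85
tool_pos: [0.5885, -0.0311, 0.0478]
tool_rot: [0.147, 3.136, 0.001]
contact_force: [-5.8, 3.2, 13.1]
opening: 0.0001
grip_force: 6.9
```

Call:
{"api": "send_rows", "payload": {
  "rows": [
    [0,[0,0,0],0],
    [0,[0,0,0],0],
    [0,[0,0,0],0],
    [0,[0,0,0],0],
    [0,[0,0,0],0],
    [0,[0,0,0],0],
    [0,[0,0,0],0],
    [0,[0,0,0],0],
    [0,[0,0,0],0],
    [0,[0,0,0],0]
  ]
}}

```text
t: 13.1
tool_pos: [0.5885, -0.0311, 0.0478]
tool_rot: [0.147, 3.136, 0.001]
contact_force: [-5.9, 3.0, 13.2]
opening: -0.0
grip_force: 6.9
```

Call:
{"api": "send_rows", "payload": {
  "rows": [
    [0,[0,0,0],0],
    [0,[0,0,-2],0],
    [0,[0,0,-5],0],
    [0,[0,0,-5],0],
    [0,[0,0,0],0],
    [0,[0,0,0],0],
    [0,[0,0,0],0]
  ]
}}

```text
t: 13.98
tool_pos: [0.5861, -0.0314, 0.1622]
tool_rot: [-0.147, -3.135, -0.0]
contact_force: [-0.6, 0.4, 0.2]
opening: -0.0001
grip_force: 0.0
```

Run:
```python
from h import *
a=ctrl.get_image("wrist"); P=world(a); f=a["frame"]
w=((f.min(-1)>195)&(P[...,2]>.068)&(P[...,2]<.12)).astype(np.uint8)
n,l,s,c=cv2.connectedComponentsWithStats(w)
for i in range(1,n):
    if s[i,4]>150: q=P[l==i]; print(c[i].round(),np.median(q,0).round(4))
cv2.imwrite("pics/w7.png",f[...,::-1])
```

```text
[319.  74.] [ 0.4727 -0.0205  0.0805]
[455.  92.] [0.495  0.0688 0.0947]
[573.  97.] [0.5048 0.1569 0.0826]
[319. 120.] [ 0.5025 -0.0233  0.0741]
[543. 231.] [0.6052 0.1475 0.0752]
[427. 217.] [0.584  0.0554 0.0748]
[319. 233.] [ 0.5869 -0.0313  0.0829]
[444. 241.] [0.5953 0.0584 0.1047]
[490. 317.] [0.6797 0.1121 0.0726]
```

View pics/w7.png

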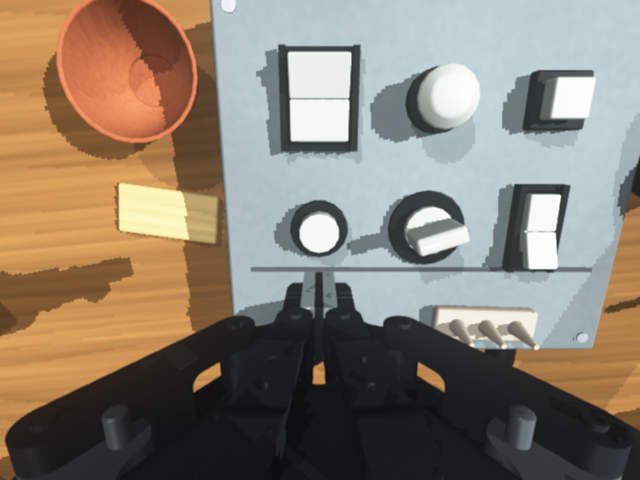

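The start button (319,233) is back out at 0.083, both rockers are over and nothing else has moved. Handing in.

```bash
python3 -c "
from station import ctrl
print(ctrl.finish_job())"
```

```text
the job is handed in; nothing more can be done
None
```

The kiln firing sequence is done and handed in (no verdict was returned): mains rocker over, mode rocker over, start held in for about 2.5 s and let out again, with nothing else seen to move; the fingertips sat about 28 mm above the reported TCP height, so I pressed by camera and force.

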